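# Flip the stock tags of a parts-bin station

### The arm

A 6-joint arm with a two-finger parallel gripper is mounted at the origin on the work surface. World frame = base frame: x ahead of the robot, y to its left, z up, the work surface at z = 0. Lengths are in m, angles in rad, forces in N, time in s.
With the tool pointing down it reaches from about 0.375 to 0.9 m from the base axis. Payload 3.1 kg.
Tool frame: the origin (TCP) lies where the fingers leave the gripper's body, on its centre line; the fingertips stand 73 mm ahead of it and the grasp point (between the pads) lies 54 mm ahead of it; z points along the fingers, y is the line along which they close (so a half turn about z gives the same grasp; the last joint's range is limited). The gripper opens to 85 mm and grips with 20 to 120 N. Pads are 22 mm wide; open, the fingers measure 114 mm over their backs; the gripper's body (76 mm by 85 mm) begins 54 mm behind the grasp point. The pads swing forward as they close: fully open they stand 13 mm farther back than shut.
Start: joints at [1.149, 0.527, 1.433, -0, 1.181, -0.178], TCP at [0.151, 0.607, 0.304] pointing down, gripper open.
Joint ranges: [-3.08, 3.08], [-0.75, 2.2], [0.22, 2.44], [-1.43, 4.57], [0, 2.65], [-2.85, 2.85]. Speed limits (rad/s): [2.79, 2.79, 3.14, 3.14, 3.14, 3.14].

### API

Orientations are given as a unit quaternion [x, y, z, w].
In Python, from station import manip gives the robot as it stands.
- The arm moves only by the shell command python3 -m crank 'ROWS' [FORCE]. ROWS is JSON, a list of rows, each an object with "dp": the shift along the tool's x, y, z normalised to -1 to 1, where 1 is 50 cm, a list of three; "delta_rot": the turn, a rotation vector about the tool's x, y, z normalised to -1 to 1, where 1 is 2 pi rad, a list of three; "fingers": the opening, from -1 (shut) to 1 (fully open). A call has 1 to 12 rows; each row shifts and turns the commanded pose from where the row before left it, along the tool's axes as they then stand; what a row does not reach is not made up. A row lasts 1/12 s, in which the tool goes at most 41.7 mm and 7.16 degrees, less where a joint would pass 70% of its speed; a pose out of reach is approached as far as the arm can. A call with a number of a shift or a turn outside -1 to 1 is refused whole. A call with a gripper value outside its range is refused whole. The fingers move at their own pace and stop on an object; FORCE is the grip in N (left out, the last holds). Time passes only in rows, so rows that do not move let the fingers close. It gives the time, the measured TCP pose, the force, the opening and the grip force at its end, in the units of the state.
- manip.sense(): the state, without advancing time (a new reading comes with each control period).
- manip.snapshot(name): name is "scene" or "top"; returns (picture, depth): 480x640x3 uint8, red, green, blue; 480x640 float32, m along the optical axis (not along the pixel's ray), 0 where there is no reading.
- manip.camera_model(name): a dict with "fx", "fy", "cx", "cy" (pixels), "k1" (the pictures are not rectified: a ray, as slopes to the right and down, at radius r is drawn at 1 + k1 r^2 times it, then the intrinsics apply), "origin" and "attitude" of the camera in the world. Camera axes: x right, y up, looking along -z (the intrinsics and any distortion apply to the point x, -y, -z); pixel columns grow to the right and rows downward; lengths in m; the calibration is good to about 2 mm. A picture is of the moment at which its call begins. camera_model takes no time and is no camera call.
- manip.sign_off(): hands the job in; it is judged then, once.
The state is a dict: "t": time; "q": joint angles; "qd": joint speeds; "tau": joint torques, N m; "tcp_pos": TCP position; "tool_rot": TCP orientation; "force": force on the tool from outside, world axes, zero at the start; "ft_torque": the same for the moment, N m; "finger_gap": opening from 0.0 (shut) to 1.0 (fully open); "gripper_force": force on a finger pad.
Only numpy, scipy, OpenCV 4.12 (cv2) and the standard library are available. Lean on these libraries where they do the work, as an engineer would, in place of code of your own. Each camera call takes 0.05 s, during which the arm holds its last target. There are 200 camera calls.

### The job

Look into the four parts bins and set the flip tag in front of each: gently push the tags over with a fingertip so that only the full bins show the solid disc on top and the bins that are empty or nearly empty show the ring, every tag lying right over against the rail. Do not pinch or force the tags, and leave the bins and everything else on the bench where they stand.

Things in the scene. Friction and masses are not known exactly. Their poses are not given: they have to be found in the camera images.
- board: fixed bin station: grey steel tray 260 x 452 mm (x -110..150, y -226..226 mm, edges 30 mm high), four bin places side by side along y, and an aluminium tag rail along y at x = -75 mm, whose V-shaped top reaches 10 mm above the tags' hinge line and 20 mm to either side of it. Origin on the bench surface; z up, x from the rail towards the bins, away from the robot.
- bin_a: a FULL bin: packed to near its rim with green circuit modules standing on edge, one behind the other. Loose black picking bin, 150 mm deep, 94 mm wide, 70 mm high, low 34 mm front towards the rail, standing in one of the four places of the station (which one varies). Origin: centre of its underside; x points away from the rail, z up.
- tag_a_hinge (a point): middle of the hinge line of bin_a's flip tag, straight in front of that bin, 85 mm above the bench; fixed. x towards the bin, y along the hinge, z up. The tag is smooth white metal, 56 mm wide, 4 mm thick, free edge 54 mm from the hinge; at rest that edge is 39 mm to one side of the hinge and 38 mm above it, with free space under it beyond the rail.
- tag_a (a joint): angle (rad) of bin_a's flip tag. 0: upright; +0.80: lying over towards its bin, a solid black disc (36 mm) on top; -0.80: lying over away from the bin, a black ring (36 mm) on top. At both ends it rests on the rail. It swings freely, without a latch; once past upright it falls to that side. About 0.2 N at its free edge moves it.
- bin_b: a FULL bin: heaped to near its rim with white connector housings. Loose black picking bin, 150 mm deep, 94 mm wide, 70 mm high, low 34 mm front towards the rail, standing in one of the four places of the station (which one varies). Origin: centre of its underside; x points away from the rail, z up.
- tag_b_hinge (a point): middle of the hinge line of bin_b's flip tag, straight in front of that bin, 85 mm above the bench; fixed. x towards the bin, y along the hinge, z up. The tag is smooth white metal, 56 mm wide, 4 mm thick, free edge 54 mm from the hinge; at rest that edge is 39 mm to one side of the hinge and 38 mm above it, with free space under it beyond the rail.
- tag_b (a joint): angle (rad) of bin_b's flip tag. 0: upright; +0.80: lying over towards its bin, a solid black disc (36 mm) on top; -0.80: lying over away from the bin, a black ring (36 mm) on top. At both ends it rests on the rail. It swings freely, without a latch; once past upright it falls to that side. About 0.2 N at its free edge moves it.
- bin_c: a bin that is NOT full: only two white connector housings are left lying on its floor. Loose black picking bin, 150 mm deep, 94 mm wide, 70 mm high, low 34 mm front towards the rail, standing in one of the four places of the station (which one varies). Origin: centre of its underside; x points away from the rail, z up.
- tag_c_hinge (a point): middle of the hinge line of bin_c's flip tag, straight in front of that bin, 85 mm above the bench; fixed. x towards the bin, y along the hinge, z up. The tag is smooth white metal, 56 mm wide, 4 mm thick, free edge 54 mm from the hinge; at rest that edge is 39 mm to one side of the hinge and 38 mm above it, with free space under it beyond the rail.
- tag_c (a joint): angle (rad) of bin_c's flip tag. 0: upright; +0.80: lying over towards its bin, a solid black disc (36 mm) on top; -0.80: lying over away from the bin, a black ring (36 mm) on top. At both ends it rests on the rail. It swings freely, without a latch; once past upright it falls to that side. About 0.2 N at its free edge moves it.
- bin_d: a bin that is NOT full: it is empty, bare floor. Loose black picking bin, 150 mm deep, 94 mm wide, 70 mm high, low 34 mm front towards the rail, standing in one of the four places of the station (which one varies). Origin: centre of its underside; x points away from the rail, z up.
- tag_d_hinge (a point): middle of the hinge line of bin_d's flip tag, straight in front of that bin, 85 mm above the bench; fixed. x towards the bin, y along the hinge, z up. The tag is smooth white metal, 56 mm wide, 4 mm thick, free edge 54 mm from the hinge; at rest that edge is 39 mm to one side of the hinge and 38 mm above it, with free space under it beyond the rail.
- tag_d (a joint): angle (rad) of bin_d's flip tag. 0: upright; +0.80: lying over towards its bin, a solid black disc (36 mm) on top; -0.80: lying over away from the bin, a black ring (36 mm) on top. At both ends it rests on the rail. It swings freely, without a latch; once past upright it falls to that side. About 0.2 N at its free edge moves it.
- meter: orange hand-held multimeter lying flat, 180 x 88 x 48 mm; origin centre of underside
- pcb_long: long green circuit board lying flat on the bench beside the station, 130 x 34 x 19 mm; origin centre of underside
- pcb_small: small green circuit board lying flat in front of the rail, 70 x 40 x 19 mm; origin centre of underside
- cleaner: white cleaner bottle with black cap standing in front of the middle of the rail, 38 mm across, 118 mm high; origin centre of underside
- spool: metal solder spool standing on its flange, 60 mm across, 52 mm high; origin centre of underside
- driver: black-handled screwdriver lying in front of the rail, 160 mm long; origin at its underside
- mug: white mug, 80 mm across, 92 mm high; origin centre of underside

How it is judged:
At the end, for the whole second after the job is handed in: The tags of the two full bins lie back towards their bins (joint over +0.68 rad, disc up), the tags of the other two lie forward (under -0.68 rad, ring up), all at rest, and every bin within 15 mm of where it stood (value of joint each of tag_a, tag_b above 0.68 rad and value of joint each of tag_c, tag_d below -0.68 rad and velocity of joint tag_a between -0.1 and 0.1 rad/s and distance of each of bin_a, bin_b, bin_c, bin_d from where it was at the start of the episode below 0.015 m and velocity of joint tag_b between -0.1 and 0.1 rad/s and velocity of joint tag_c between -0.1 and 0.1 rad/s and velocity of joint tag_d between -0.1 and 0.1 rad/s); the robot touches nothing.
It fails at once if a bin is lifted or shifted by more than 15 mm (distance of any of bin_a, bin_b, bin_c, bin_d from where it was at the start of the episode above 0.015 m).
It fails at once if anything else on the bench is moved by more than 20 mm or tipped over (distance of any of meter, pcb_long, pcb_small, cleaner, spool, driver, mug from where it was at the start of the episode above 0.02 m or angle between any of cleaner, mug, spool's own z axis and vertical above 0.5 rad).
It fails at once if a tag is pinched or forced (over 20 N between the gripper's fingers and a tag) (contact force between the fingers and tag_a above 20 N or contact force between the fingers and tag_b above 20 N or contact force between the fingers and tag_c above 20 N or contact force between the fingers and tag_d above 20 N).
It also fails if it takes over 51 s, if anything falls off the work surface, if the arm or the gripper's body presses on something with over 40 N, if the wrist force passes 120 N, or if a joint passes its speed limit or range.

## Working session

There is one attempt and no reset: what is moved stays moved. The work goes in short steps, Python scripts to look and compute and a shell command to move; the robot and the scene stay as the last step left them, time stands still between calls to the robot, and variables do not carry over. Pictures are saved under pics/ and viewed, at most 10 in all, crops included, and the job is handed in when it is done.

```bash
mkdir -p pics
cat > h.py <<'E'
import numpy as np, cv2
from station import manip
from scipy.spatial.transform import Rotation as R
def snap(n):
    p,d=manip.snapshot(n); np.savez(f'{n}.npz',p=p,d=d); return p,d
def att(m):
    a=np.array(m['attitude'],float)
    return a if a.shape==(3,3) else R.from_quat(a).as_matrix()
def world(n,u,v,d):
    m=manip.camera_model(n)
    K=np.array([[m['fx'],0,m['cx']],[0,m['fy'],m['cy']],[0,0,1.]])
    xy=cv2.undistortPoints(np.array([[[u,v]]],float),K,np.array([m['k1'],0,0,0,0.]))[0,0]
    return np.array(m['origin'])+att(m)@(d*np.array([xy[0],-xy[1],-1]))
E
python3 - <<'E'
from h import *
for n in('scene','top'):
    p,d=snap(n); cv2.imwrite(f'pics/{n}0.png',p[:,:,::-1]); print(manip.camera_model(n))
print(manip.sense())
E
```

```text
{'fx': 520.5972037469572, 'fy': 520.5972037469572, 'cx': 325.805951995036, 'cy': 241.15093432960288, 'k1': -0.15295064113377227, 'origin': array([0.91001643, 0.70415064, 1.0360433 ]), 'attitude': array([0.07654125, 0.32131382, 0.91299751, 0.23944603])}
{'fx': 497.4683021961979, 'fy': 497.4683021961979, 'cx': 319.20727485172796, 'cy': 242.41308826698096, 'k1': -0.13001984126207522, 'origin': array([0.39906224, 0.02126882, 1.13376235]), 'attitude': array([-0.06019188,  0.05581817,  0.70632268, -0.70311418])}
{'t': 0.1, 'q': array([ 1.14849250e+00,  5.28351274e-01,  1.43380532e+00,  5.31681091e-05,
        1.18141144e+00, -1.78486315e-01]), 'qd': array([ 2.10405278e-03, -1.86473543e-03, -2.70890686e-03,  9.49076142e-04,
        1.47308710e-03, -4.52224943e-05]), 'tau': array([-5.16689795e-05, -4.43303418e+01, -1.78587806e+01, -2.05001611e-04,
        3.85042542e-03, -4.96786058e-06]), 'tcp_pos': array([0.15061677, 0.60604566, 0.3030349 ]), 'tool_rot': array([ 1.21617001e-01,  9.92576611e-01, -9.36188861e-04, -3.15739013e-04]), 'force': array([-0.2659366 ,  0.28959947, -0.13120915]), 'ft_torque': array([-0.01231155, -0.08460302,  0.01026788]), 'gripper_force': 0.0, 'finger_gap': 1.0039848983030464}
```

View pics/scene0.png

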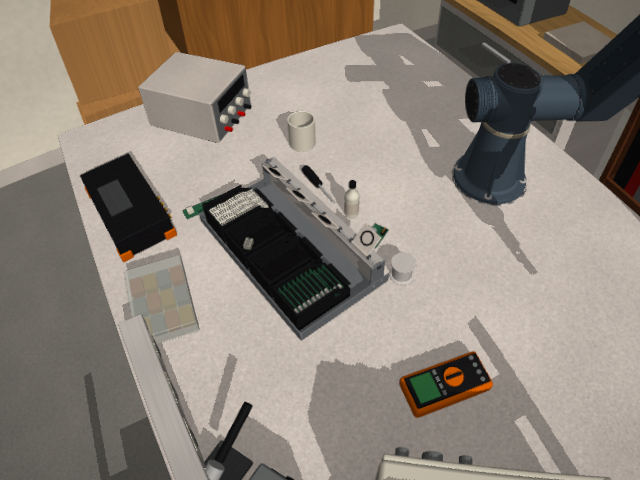

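View pics/top0.png

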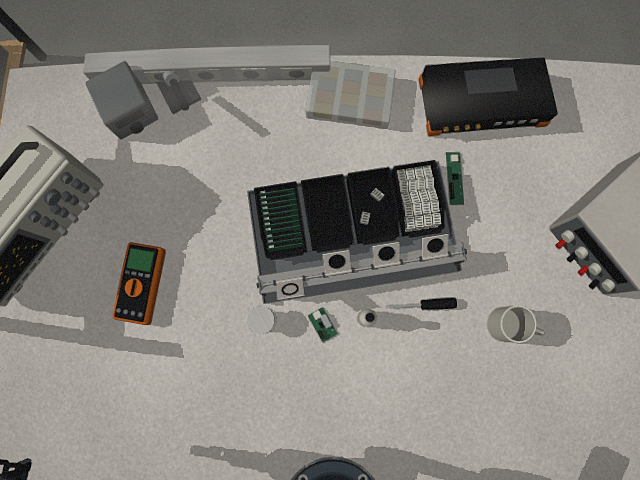

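The top view shows, left to right, the bins green modules (A, full), empty (D), two housings (C) and white heap (B, full). Tag A shows the ring at (290,289). Tags D, C and B show discs at (337,262), (387,254) and (435,246). So A has to go back, D and C forward, and B stays. The bottle cap is at (367,318) and the spool at (262,320).

Run:
```python
from h import *
z=np.load('top.npz'); p,d=z['p'],z['d']
cv2.imwrite('pics/crop.png',cv2.resize(p[220:350,240:480],None,fx=3.3,fy=3.3,interpolation=cv2.INTER_CUBIC)[:,:,::-1])
for n,u,v in [('A',290,289),('D',337,262),('C',387,254),('B',435,246),('cap',367,318),('spool',262,320),('pcb',322,324),('drv',440,304),('mug',515,310),('rail L',262,286),('rail R',462,257),('binA',278,220),('binB',418,195)]:
    dd=np.median(d[v-1:v+2,u-1:u+2]); print(n,world('top',u,v,dd).round(4))
```

```text
A [0.4721 0.088  0.1073]
D [ 0.5279 -0.0095  0.1065]
C [ 0.5441 -0.1142  0.1067]
B [ 0.5604 -0.216   0.107 ]
cap [ 0.4117 -0.0691  0.1169]
spool [0.4091 0.152  0.0514]
pcb [0.4003 0.0224 0.0062]
drv [ 0.4422 -0.2413  0.0247]
mug [ 0.4261 -0.4135  0.0244]
rail L [0.4803 0.1489 0.0832]
rail R [ 0.5392 -0.278   0.0882]
binA [0.6273 0.1182 0.0616]
binB [ 0.6848 -0.1948  0.0543]
```

View pics/crop.png

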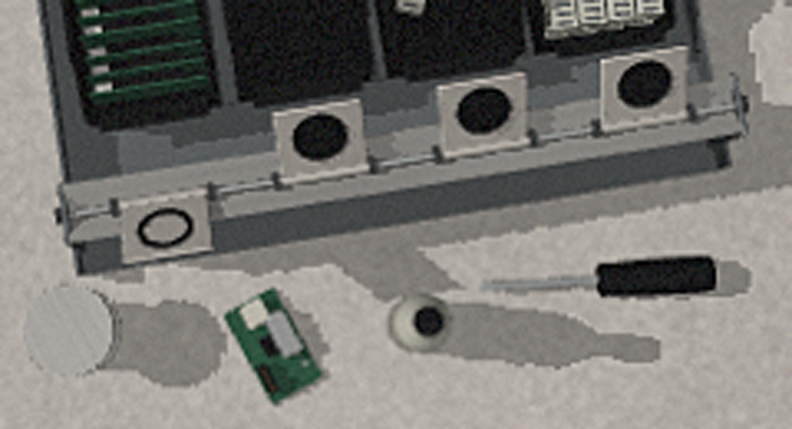

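Board yaw is about 0.156 rad and the hinge line is at board-frame u≈0.4995, with v_A=0.014, v_D=-0.091 and v_C=-0.197. First I turn the tool to the board axes (tool x = -board x, y = board y), shut the fingers and move towards A's front.

```bash
cat > uv.py <<'E'
from h import *
s=manip.sense(); b=R.from_euler('z',0.156).as_matrix(); T=R.from_quat(s['tool_rot']).as_matrix()
print('t',s['t'],'board uvz',(b.T@s['tcp_pos']).round(4),'gap',round(s['finger_gap'],3),'toolx,z in board',(b.T@T[:,0]).round(3),(b.T@T[:,2]).round(3),'F',np.round(s['force'],2))
E
python3 -m crank '[{"dp":[0,0,0],"delta_rot":[0,0,-0.0159],"fingers":-1},{"dp":[0,0,0],"delta_rot":[0,0,-0.0159],"fingers":-1},{"dp":[0,0,0],"delta_rot":[0,0,-0.0159],"fingers":-1},{"dp":[0,0,0],"delta_rot":[0,0,-0.0159],"fingers":-1},{"dp":[-0.024,-0.07,0],"delta_rot":[0,0,0],"fingers":-1},{"dp":[-0.024,-0.07,0],"delta_rot":[0,0,0],"fingers":-1},{"dp":[-0.024,-0.07,0],"delta_rot":[0,0,0],"fingers":-1},{"dp":[-0.024,-0.07,0],"delta_rot":[0,0,0],"fingers":-1},{"dp":[-0.024,-0.07,0],"delta_rot":[0,0,0],"fingers":-1},{"dp":[-0.024,-0.07,0],"delta_rot":[0,0,0],"fingers":-1},{"dp":[-0.024,-0.07,0],"delta_rot":[0,0,0],"fingers":-1},{"dp":[0,0,0],"delta_rot":[0,0,0],"fingers":-1}]' 20; python3 uv.py
```

```text
t: 1.1
tcp_pos: [0.2734, 0.3728, 0.3035]
tool_rot: [-0.075, 0.997, -0.002, -0.001]
force: [-0.9, -0.3, -0.1]
finger_gap: 0.0
gripper_force: 0.0
t 1.1 board uvz [0.328  0.3258 0.3035] gap 0.0 toolx,z in board [-1.     0.005  0.002] [-0.002 -0.004 -1.   ] F [-0.86 -0.33 -0.07]
```

```bash
python3 -m crank '[{"dp":[-0.022,-0.0624,0],"delta_rot":[0,0,0],"fingers":-1},{"dp":[-0.022,-0.0624,0],"delta_rot":[0,0,0],"fingers":-1},{"dp":[-0.022,-0.0624,0],"delta_rot":[0,0,0],"fingers":-1},{"dp":[-0.022,-0.0624,0],"delta_rot":[0,0,0],"fingers":-1},{"dp":[-0.022,-0.0624,0],"delta_rot":[0,0,0],"fingers":-1},{"dp":[-0.022,-0.0624,0],"delta_rot":[0,0,0],"fingers":-1},{"dp":[-0.022,-0.0624,0],"delta_rot":[0,0,0],"fingers":-1},{"dp":[-0.022,-0.0624,0],"delta_rot":[0,0,0],"fingers":-1},{"dp":[-0.022,-0.0624,0],"delta_rot":[0,0,0],"fingers":-1},{"dp":[-0.022,-0.0624,0],"delta_rot":[0,0,0],"fingers":-1},{"dp":[0,0,0],"delta_rot":[0,0,0],"fingers":-1},{"dp":[0,0,0],"delta_rot":[0,0,0],"fingers":-1}]'; python3 uv.py
```

```text
t: 2.1
tcp_pos: [0.4298, 0.0854, 0.3037]
tool_rot: [-0.076, 0.997, 0.0, -0.0]
force: [0.3, -0.2, 0.2]
finger_gap: -0.002
gripper_force: 0.0
t 2.1 board uvz [0.4379 0.0176 0.3037] gap -0.002 toolx,z in board [-1.     0.004  0.   ] [-0.  0. -1.] F [ 0.33 -0.24  0.16]
```

```bash
python3 -m crank '[{"dp":[0,0,0.042],"delta_rot":[0,0,0],"fingers":-1},{"dp":[0,0,0.042],"delta_rot":[0,0,0],"fingers":-1},{"dp":[0,0,0.042],"delta_rot":[0,0,0],"fingers":-1},{"dp":[0,0,0.042],"delta_rot":[0,0,0],"fingers":-1},{"dp":[0,0,0.042],"delta_rot":[0,0,0],"fingers":-1},{"dp":[0,0,0.04],"delta_rot":[0,0,0],"fingers":-1},{"dp":[0,0,0],"delta_rot":[0,0,0],"fingers":-1},{"dp":[0,0,0],"delta_rot":[0,0,0],"fingers":-1}]'; python3 uv.py
python3 - <<'E'
from h import *
p,d=snap('scene'); cv2.imwrite('pics/s1.png',cv2.resize(p[140:300,240:440],None,fx=3.7,fy=3.7)[:,:,::-1])
E
```

```text
t: 2.77
tcp_pos: [0.4277, 0.0876, 0.1783]
tool_rot: [-0.079, 0.997, 0.0, -0.002]
force: [1.0, -0.7, 0.7]
finger_gap: 0.005
gripper_force: 0.0
t 2.7667 board uvz [0.4361 0.0201 0.1783] gap 0.005 toolx,z in board [-1.    -0.002  0.004] [-0.004  0.001 -1.   ] F [ 0.99 -0.7   0.68]
```

View pics/s1.png

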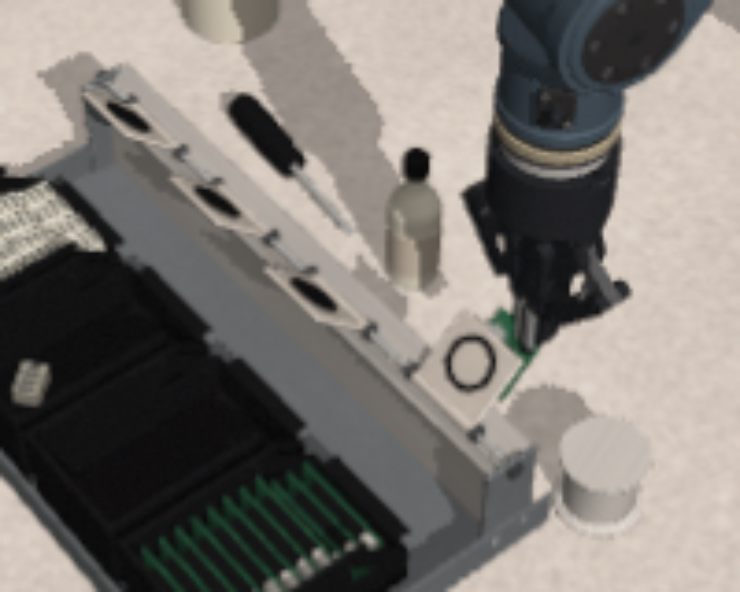

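The closed fingertip (520,345) stands just in front of the free edge of A's ring tag, clear of the PCB, bottle and spool. I push it slowly towards the bin, past upright.

```bash
python3 -m crank '[{"dp":[-0.014,-0.001,0],"delta_rot":[0,0,0],"fingers":-1},{"dp":[-0.014,-0.001,0],"delta_rot":[0,0,0],"fingers":-1},{"dp":[-0.014,-0.001,0],"delta_rot":[0,0,0],"fingers":-1},{"dp":[-0.014,-0.001,0],"delta_rot":[0,0,0],"fingers":-1},{"dp":[-0.014,-0.001,0],"delta_rot":[0,0,0],"fingers":-1},{"dp":[-0.014,-0.001,0],"delta_rot":[0,0,0],"fingers":-1},{"dp":[-0.014,0,0],"delta_rot":[0,0,0],"fingers":-1},{"dp":[-0.014,0,0],"delta_rot":[0,0,0],"fingers":-1},{"dp":[-0.014,0,0],"delta_rot":[0,0,0],"fingers":-1},{"dp":[-0.014,0,0],"delta_rot":[0,0,0],"fingers":-1},{"dp":[0,0,0],"delta_rot":[0,0,0],"fingers":-1},{"dp":[0,0,0],"delta_rot":[0,0,0],"fingers":-1}]'; python3 uv.py
python3 - <<'E'
from h import *
p,d=snap('scene'); cv2.imwrite('pics/s2.png',cv2.resize(p[140:300,240:440],None,fx=3.7,fy=3.7)[:,:,::-1])
E
```

```text
t: 3.82
tcp_pos: [0.4988, 0.0943, 0.1788]
tool_rot: [-0.078, 0.997, -0.0, -0.0]
force: [-0.3, 0.1, 0.3]
finger_gap: -0.0
gripper_force: 0.0
t 3.8167 board uvz [0.5074 0.0157 0.1788] gap -0.0 toolx,z in board [-1.  0.  0.] [-0. -0. -1.] F [-0.32  0.11  0.34]
```

View pics/s2.png

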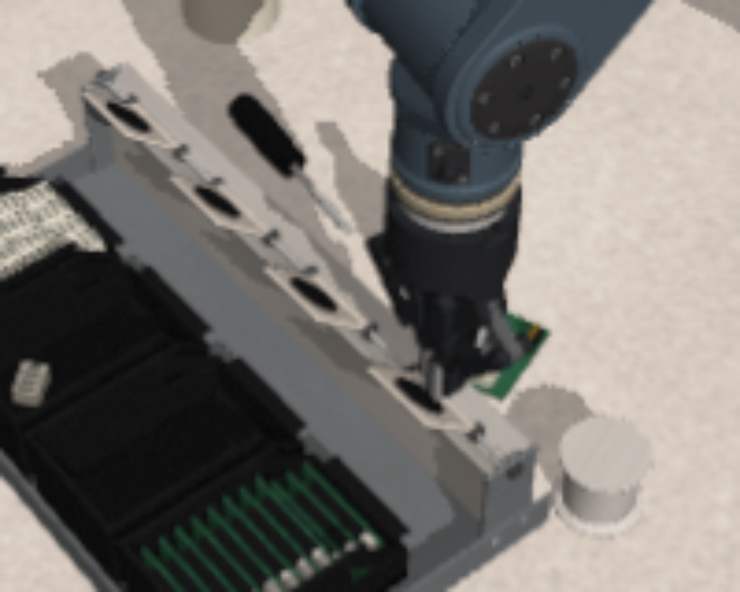

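Tag A now shows its disc at (420,395), lying back. I raise, then cross to the bin side of D's tag.

```bash
python3 -m crank '[{"dp":[0.02,0,-0.01],"delta_rot":[0,0,0],"fingers":-1},{"dp":[0,0,-0.04],"delta_rot":[0,0,0],"fingers":-1},{"dp":[0,0,-0.04],"delta_rot":[0,0,0],"fingers":-1},{"dp":[0,0,-0.04],"delta_rot":[0,0,0],"fingers":-1},{"dp":[0,0,-0.04],"delta_rot":[0,0,0],"fingers":-1},{"dp":[-0.032,-0.0535,0],"delta_rot":[0,0,0],"fingers":-1},{"dp":[-0.032,-0.0535,0],"delta_rot":[0,0,0],"fingers":-1},{"dp":[-0.032,-0.0535,0],"delta_rot":[0,0,0],"fingers":-1},{"dp":[-0.032,-0.0535,0],"delta_rot":[0,0,0],"fingers":-1},{"dp":[0,0,0],"delta_rot":[0,0,0],"fingers":-1},{"dp":[0,0,0],"delta_rot":[0,0,0],"fingers":-1},{"dp":[0,0,0],"delta_rot":[0,0,0],"fingers":-1}]'; python3 uv.py
```

```text
t: 4.87
tcp_pos: [0.5668, -0.0028, 0.2636]
tool_rot: [-0.078, 0.997, 0.001, -0.001]
force: [-0.9, 0.7, -0.7]
finger_gap: -0.003
gripper_force: 0.0
t 4.8667 board uvz [ 0.5595 -0.0908  0.2636] gap -0.003 toolx,z in board [-1.     0.001  0.003] [-0.003  0.001 -1.   ] F [-0.86  0.71 -0.73]
```

```bash
python3 -m crank '[{"dp":[-0.004,0,0.034],"delta_rot":[0,0,0],"fingers":-1},{"dp":[0,0,0.034],"delta_rot":[0,0,0],"fingers":-1},{"dp":[0,0,0.034],"delta_rot":[0,0,0],"fingers":-1},{"dp":[0,0,0.034],"delta_rot":[0,0,0],"fingers":-1},{"dp":[0,0,0.034],"delta_rot":[0,0,0],"fingers":-1},{"dp":[0,0,0],"delta_rot":[0,0,0],"fingers":-1},{"dp":[0,0,0],"delta_rot":[0,0,0],"fingers":-1}]'; python3 uv.py
python3 - <<'E'
from h import *
p,d=snap('scene'); cv2.imwrite('pics/s3.png',cv2.resize(p[140:300,240:440],None,fx=3.7,fy=3.7)[:,:,::-1])
E
```

```text
t: 5.45
tcp_pos: [0.5687, -0.0016, 0.1784]
tool_rot: [-0.078, 0.997, 0.001, -0.002]
force: [-0.0, 0.6, 0.1]
finger_gap: -0.001
gripper_force: 0.0
t 5.45 board uvz [ 0.5616 -0.0899  0.1784] gap -0.001 toolx,z in board [-1.    -0.001  0.003] [-0.003  0.001 -1.   ] F [-0.05  0.56  0.13]
```

View pics/s3.png

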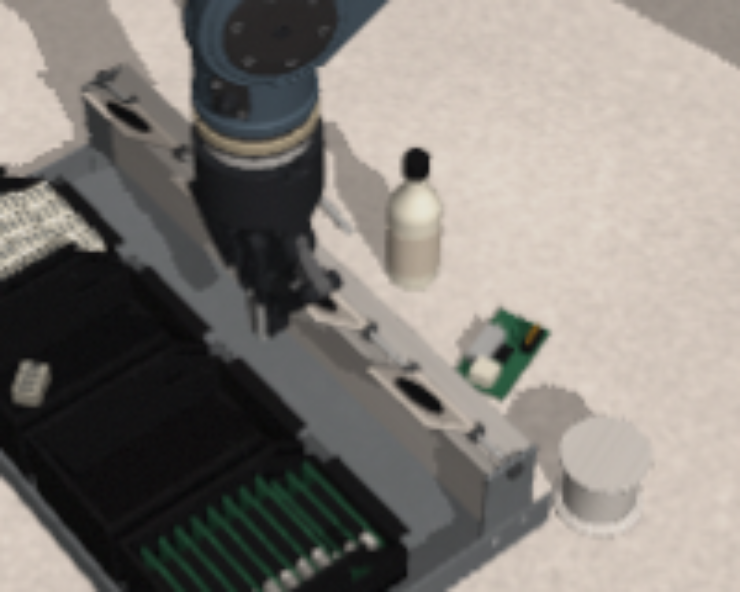

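The fingertip (268,330) hangs free on the bin side of D's tag and A's tag lies disc-up. I push D forward.

```bash
python3 -m crank '[{"dp":[0.014,0,0],"delta_rot":[0,0,0],"fingers":-1},{"dp":[0.014,0,0],"delta_rot":[0,0,0],"fingers":-1},{"dp":[0.014,0,0],"delta_rot":[0,0,0],"fingers":-1},{"dp":[0.014,0,0],"delta_rot":[0,0,0],"fingers":-1},{"dp":[0.014,0,0],"delta_rot":[0,0,0],"fingers":-1},{"dp":[0.014,0,0],"delta_rot":[0,0,0],"fingers":-1},{"dp":[0.014,0,0],"delta_rot":[0,0,0],"fingers":-1},{"dp":[0.014,0,0],"delta_rot":[0,0,0],"fingers":-1},{"dp":[0.014,0,0],"delta_rot":[0,0,0],"fingers":-1},{"dp":[0.014,0,0],"delta_rot":[0,0,0],"fingers":-1},{"dp":[0,0,0],"delta_rot":[0,0,0],"fingers":-1},{"dp":[0,0,0],"delta_rot":[0,0,0],"fingers":-1}]'; python3 uv.py
```

```text
t: 6.5
tcp_pos: [0.501, -0.0137, 0.179]
tool_rot: [-0.078, 0.997, 0.0, -0.0]
force: [-0.1, -0.3, -0.3]
finger_gap: 0.004
gripper_force: 0.0
t 6.5 board uvz [ 0.4928 -0.0914  0.179 ] gap 0.004 toolx,z in board [-1.  0.  0.] [-0.  0. -1.] F [-0.13 -0.25 -0.34]
```

```bash
python3 -m crank '[{"dp":[-0.02,0,-0.01],"delta_rot":[0,0,0],"fingers":-1},{"dp":[0,0,-0.04],"delta_rot":[0,0,0],"fingers":-1},{"dp":[0,0,-0.04],"delta_rot":[0,0,0],"fingers":-1},{"dp":[0,0,-0.04],"delta_rot":[0,0,0],"fingers":-1},{"dp":[0,0,-0.04],"delta_rot":[0,0,0],"fingers":-1},{"dp":[-0.03,-0.053,0],"delta_rot":[0,0,0],"fingers":-1},{"dp":[-0.03,-0.053,0],"delta_rot":[0,0,0],"fingers":-1},{"dp":[-0.03,-0.053,0],"delta_rot":[0,0,0],"fingers":-1},{"dp":[-0.03,-0.053,0],"delta_rot":[0,0,0],"fingers":-1},{"dp":[0,0,0],"delta_rot":[0,0,0],"fingers":-1},{"dp":[0,0,0],"delta_rot":[0,0,0],"fingers":-1},{"dp":[0,0,0],"delta_rot":[0,0,0],"fingers":-1}]'; python3 uv.py
python3 - <<'E'
from h import *
p,d=snap('scene'); cv2.imwrite('pics/s4.png',cv2.resize(p[140:300,240:440],None,fx=3.7,fy=3.7)[:,:,::-1])
E
```

```text
t: 7.5
tcp_pos: [0.5862, -0.1071, 0.2633]
tool_rot: [-0.078, 0.997, 0.001, -0.001]
force: [-0.5, 0.6, -0.2]
finger_gap: 0.003
gripper_force: 0.0
t 7.5 board uvz [ 0.5625 -0.1969  0.2633] gap 0.003 toolx,z in board [-1.     0.     0.002] [-0.002  0.001 -1.   ] F [-0.53  0.58 -0.25]
```

View pics/s4.png

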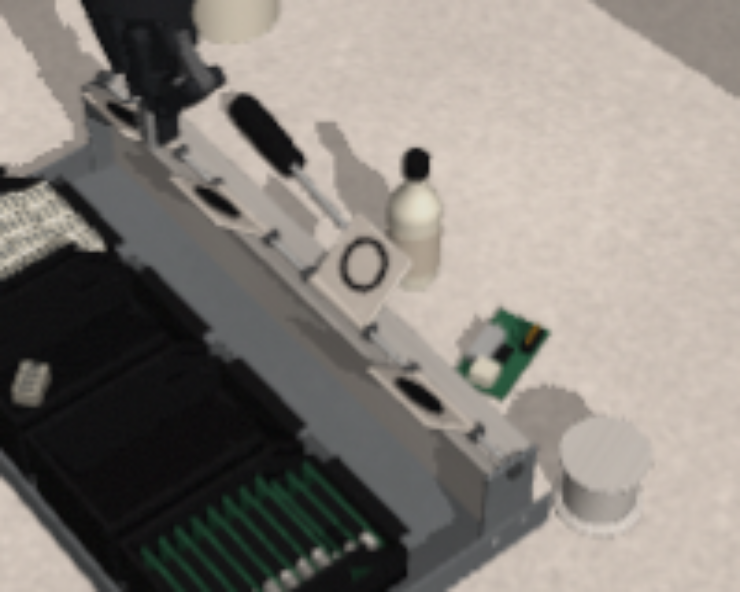

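Tag D now shows its ring at (365,263). I do the same for C: down, then push.

```bash
python3 -m crank '[{"dp":[0,0,0.034],"delta_rot":[0,0,0],"fingers":-1},{"dp":[0,0,0.034],"delta_rot":[0,0,0],"fingers":-1},{"dp":[0,0,0.034],"delta_rot":[0,0,0],"fingers":-1},{"dp":[0,0,0.034],"delta_rot":[0,0,0],"fingers":-1},{"dp":[0,0,0.034],"delta_rot":[0,0,0],"fingers":-1},{"dp":[0,0,0],"delta_rot":[0,0,0],"fingers":-1},{"dp":[0,0,0],"delta_rot":[0,0,0],"fingers":-1}]'; python3 uv.py
python3 -m crank '[{"dp":[0.014,0,0],"delta_rot":[0,0,0],"fingers":-1},{"dp":[0.014,0,0],"delta_rot":[0,0,0],"fingers":-1},{"dp":[0.014,0,0],"delta_rot":[0,0,0],"fingers":-1},{"dp":[0.014,0,0],"delta_rot":[0,0,0],"fingers":-1},{"dp":[0.014,0,0],"delta_rot":[0,0,0],"fingers":-1},{"dp":[0.014,0,0],"delta_rot":[0,0,0],"fingers":-1},{"dp":[0.014,0,0],"delta_rot":[0,0,0],"fingers":-1},{"dp":[0.014,0,0],"delta_rot":[0,0,0],"fingers":-1},{"dp":[0.014,0,0],"delta_rot":[0,0,0],"fingers":-1},{"dp":[0.014,0,0],"delta_rot":[0,0,0],"fingers":-1},{"dp":[0,0,0],"delta_rot":[0,0,0],"fingers":-1},{"dp":[0,0,0],"delta_rot":[0,0,0],"fingers":-1}]'; python3 uv.py
```

```text
t: 8.13
tcp_pos: [0.5858, -0.1063, 0.1783]
tool_rot: [-0.078, 0.997, 0.001, -0.001]
force: [0.6, 0.2, 0.9]
finger_gap: 0.002
gripper_force: 0.0
t 8.1333 board uvz [ 0.5622 -0.196   0.1783] gap 0.002 toolx,z in board [-1.    -0.001  0.003] [-0.003  0.002 -1.   ] F [0.64 0.23 0.95]
t: 9.13
tcp_pos: [0.5175, -0.1185, 0.179]
tool_rot: [-0.078, 0.997, 0.0, -0.0]
force: [0.1, -0.3, 0.1]
finger_gap: -0.001
gripper_force: 0.0
t 9.1333 board uvz [ 0.4928 -0.1974  0.179 ] gap -0.001 toolx,z in board [-1.     0.001  0.   ] [-0.  0. -1.] F [ 0.09 -0.27  0.13]
```

Now I back off and rise well clear, moving aside so the tags can be seen.

```bash
python3 -m crank '[{"dp":[-0.02,0,-0.01],"delta_rot":[0,0,0],"fingers":-1},{"dp":[0,0,-0.05],"delta_rot":[0,0,0],"fingers":-1},{"dp":[0,0,-0.05],"delta_rot":[0,0,0],"fingers":-1},{"dp":[0,0,-0.05],"delta_rot":[0,0,0],"fingers":-1},{"dp":[0,0,-0.05],"delta_rot":[0,0,0],"fingers":-1},{"dp":[0,-0.06,-0.02],"delta_rot":[0,0,0],"fingers":-1},{"dp":[0,-0.06,-0.02],"delta_rot":[0,0,0],"fingers":-1},{"dp":[0,-0.06,-0.02],"delta_rot":[0,0,0],"fingers":-1},{"dp":[0,-0.06,0],"delta_rot":[0,0,0],"fingers":-1},{"dp":[0,-0.06,0],"delta_rot":[0,0,0],"fingers":-1},{"dp":[0,0,0],"delta_rot":[0,0,0],"fingers":-1},{"dp":[0,0,0],"delta_rot":[0,0,0],"fingers":-1}]'
python3 - <<'E'
from h import *
p,d=snap('scene'); cv2.imwrite('pics/s5.png',cv2.resize(p[140:300,240:440],None,fx=3.7,fy=3.7)[:,:,::-1])
E
```

```text
t: 10.13
tcp_pos: [0.5509, -0.2664, 0.3134]
tool_rot: [-0.077, 0.997, 0.0, -0.0]
force: [-0.4, -0.5, 0.7]
finger_gap: -0.002
gripper_force: 0.0
```

View pics/s5.png

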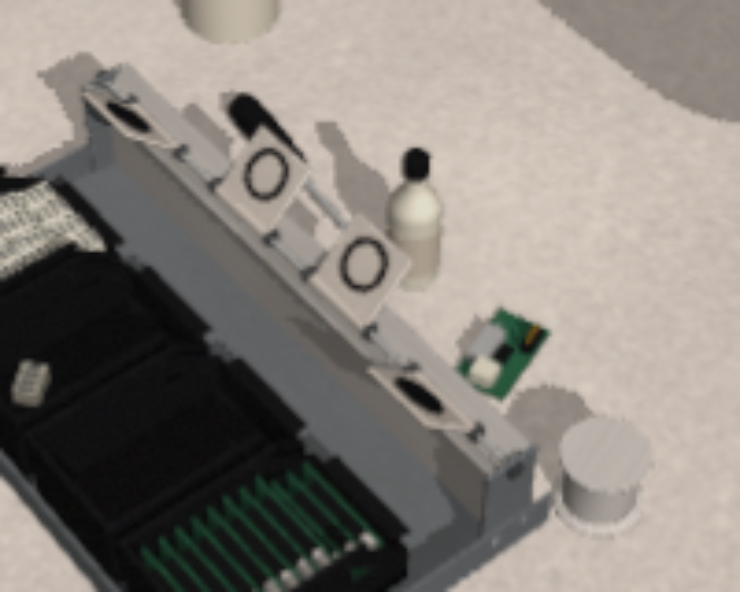

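The discs are up at A (420,395) and B (130,117), and the rings are up at D (365,263) and C (267,173). Everything else stands where it was.

```bash
python3 -c "
from station import manip
print(manip.sign_off())"
```

```text
the job is handed in; nothing more can be done
None
```

The job is handed in: the last picture shows the two full bins (A, B) with the disc up and the other two (C, D) with the ring up, with nothing else visibly moved; the hand-in call gave no verdict.

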